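# Trace the pump housing's gasket seam with the probe

### The job

Take the probe that hangs in the fork stand and guide its sprung tip along the dark gasket seam on top of the pump housing, from the end with the pipe stub right to the other end, lightly pressed so that the tip springs in part of the way, following both bends and going slowly (about 20 mm a second). Then hang the probe upright in the fork again, as it was, and leave the tray, wrench and jar where they are.

Things in the scene. Friction and masses are not known exactly. Their poses are not given: they have to be found in the camera images.
- housing: clamped pump housing (fixed): aluminium block 180 (x) x 110 (y) mm, flat top 70 mm above the bench, on a dark 200 x 130 x 20 mm base plate; bolt heads 4 mm high near its long edges. A round pipe stub (52 mm flange) sticks 35 mm out of its -x end; the +x end is plain. The seam is the dark 6 mm wide gasket line flush in the top, with two bends, from -x end to +x end. Origin: centre of underside
- probe: pencil probe hanging upright in the fork, about 0.17 kg. Origin: centre of the underside of its square steel collar (44 x 44 x 8 mm), z up along the probe. Above it a square grey handle 26 x 26 mm, z = 8 to 80 mm, sides parallel to the probe's x and y; below it a 14 mm shaft to z = -70 mm, then the thin sprung tip to z = -100 mm
- plunger (a joint): how far the sprung tip is pushed into the probe, m: 0 = free (fully out), 0.012 = fully in; the spring gives about 1 N at first and 4 N fully in
- probe_tip (a point): lowest point of the probe's round tip (ball of 10 mm), 100 mm below the probe's origin when free, on its axis
- stand: fixed grey fork stand: base 120 x 100 x 12 mm, a post 53 mm wide at its +x side, and two level prongs along x, each 14 mm wide, 25 mm apart, from x = -45 to 35 mm, tops 120 mm above the bench; nothing is higher. Origin: on the bench, below the middle of the hanging place; fork open towards -x
- stand_rest (a point): middle of the hanging place: between the prongs, at the height of their tops (120 mm); the probe's origin lies here when it hangs
- tray: bystander: open steel tray 110 x 160 x 35 mm, origin centre of underside
- wrench: bystander: steel wrench 190 mm long lying on the bench
- jar: bystander: jar, 64 mm across, 95 mm high, origin centre of underside
- seam0 (a point): seam point 0, in order along the seam: start of the seam, 10 mm in from the edge at the pipe-stub end; on the housing's top face at x = -80, y = -18 mm in the housing's frame
- seam1 (a point): seam point 1, in order along the seam: middle of the first straight; on the housing's top face at x = -55, y = -18 mm in the housing's frame
- seam2 (a point): seam point 2, in order along the seam: first bend; on the housing's top face at x = -30, y = -18 mm in the housing's frame
- seam3 (a point): seam point 3, in order along the seam: a third along the slanting middle leg; on the housing's top face at x = -10, y = -6 mm in the housing's frame
- seam4 (a point): seam point 4, in order along the seam: two thirds along the slanting middle leg; on the housing's top face at x = 10, y = 6 mm in the housing's frame
- seam5 (a point): seam point 5, in order along the seam: second bend; on the housing's top face at x = 30, y = 18 mm in the housing's frame
- seam6 (a point): seam point 6, in order along the seam: middle of the last straight; on the housing's top face at x = 55, y = 18 mm in the housing's frame
- seam7 (a point): seam point 7, in order along the seam: end of the seam, 10 mm in from the edge at the plain end; on the housing's top face at x = 80, y = 18 mm in the housing's frame

How it is judged (in metres and radians):
On the way, in this order (a step that is already met when the one before it is completed fails the run):
1. the tip, pressed on the housing (sprung in 1 to 11.5 mm), is within 8 mm of seam point 0, moving slower than 60 mm/s (horizontal distance between probe_tip and seam0 below 0.008 m and value of joint plunger between 0.001 and 0.0115 m and contact force between probe and housing above 0.2 N and linear speed of probe below 0.06 m/s), for 0.12 s.
2. the tip, pressed on the housing (sprung in 1 to 11.5 mm), is within 8 mm of seam point 1, moving slower than 60 mm/s (horizontal distance between probe_tip and seam1 below 0.008 m and value of joint plunger between 0.001 and 0.0115 m and contact force between probe and housing above 0.2 N and linear speed of probe below 0.06 m/s), for 0.12 s.
3. the tip, pressed on the housing (sprung in 1 to 11.5 mm), is within 8 mm of seam point 2, moving slower than 60 mm/s (horizontal distance between probe_tip and seam2 below 0.008 m and value of joint plunger between 0.001 and 0.0115 m and contact force between probe and housing above 0.2 N and linear speed of probe below 0.06 m/s), for 0.12 s.
4. the tip, pressed on the housing (sprung in 1 to 11.5 mm), is within 8 mm of seam point 3, moving slower than 60 mm/s (horizontal distance between probe_tip and seam3 below 0.008 m and value of joint plunger between 0.001 and 0.0115 m and contact force between probe and housing above 0.2 N and linear speed of probe below 0.06 m/s), for 0.12 s.
5. the tip, pressed on the housing (sprung in 1 to 11.5 mm), is within 8 mm of seam point 4, moving slower than 60 mm/s (horizontal distance between probe_tip and seam4 below 0.008 m and value of joint plunger between 0.001 and 0.0115 m and contact force between probe and housing above 0.2 N and linear speed of probe below 0.06 m/s), for 0.12 s.
6. the tip, pressed on the housing (sprung in 1 to 11.5 mm), is within 8 mm of seam point 5, moving slower than 60 mm/s (horizontal distance between probe_tip and seam5 below 0.008 m and value of joint plunger between 0.001 and 0.0115 m and contact force between probe and housing above 0.2 N and linear speed of probe below 0.06 m/s), for 0.12 s.
7. the tip, pressed on the housing (sprung in 1 to 11.5 mm), is within 8 mm of seam point 6, moving slower than 60 mm/s (horizontal distance between probe_tip and seam6 below 0.008 m and value of joint plunger between 0.001 and 0.0115 m and contact force between probe and housing above 0.2 N and linear speed of probe below 0.06 m/s), for 0.12 s.
8. the tip, pressed on the housing (sprung in 1 to 11.5 mm), is within 8 mm of seam point 7, moving slower than 60 mm/s (horizontal distance between probe_tip and seam7 below 0.008 m and value of joint plunger between 0.001 and 0.0115 m and contact force between probe and housing above 0.2 N and linear speed of probe below 0.06 m/s), for 0.12 s.
At the end, for the whole second after the job is handed in: After the whole seam was traced in order, the probe hangs in the fork again: its origin within 18 mm horizontally and 4 mm in height of the hanging place, collar resting on the prongs, within 0.1 rad of upright, at rest (horizontal distance between probe and stand_rest below 0.018 m and z of probe in the frame of stand_rest between -0.004 and 0.004 m and angle between probe's own z axis and vertical below 0.1 rad and linear speed of probe below 0.02 m/s and contact force between probe and stand above 0.5 N); the robot touches nothing.
It fails at once if the probe presses on the housing more than 17 mm away from every seam point (off the seam) (contact force between probe and housing above 0.3 N and horizontal distance between probe_tip and seam0 above 0.017 m and horizontal distance between probe_tip and seam1 above 0.017 m and horizontal distance between probe_tip and seam2 above 0.017 m and horizontal distance between probe_tip and seam3 above 0.017 m and horizontal distance between probe_tip and seam4 above 0.017 m and horizontal distance between probe_tip and seam5 above 0.017 m and horizontal distance between probe_tip and seam6 above 0.017 m and horizontal distance between probe_tip and seam7 above 0.017 m).
It fails at once if the probe is pressed on the housing with more than 15 N (contact force between probe and housing above 15 N).
It fails at once if the tray, wrench or jar is moved more than 20 mm (distance of any of tray, wrench, jar from where it was at the start of the episode above 0.02 m).
It also fails if it takes over 72 s, if anything falls off the work surface, if the arm or the gripper's body presses on something with over 40 N, if the wrist force passes 120 N, or if a joint passes its speed limit or range.

### The arm

A 7-joint arm with a two-finger parallel gripper is mounted at the origin on the work surface. World frame = base frame: x ahead of the robot, y to its left, z up, the work surface at z = 0. Lengths are in mm, angles in rad, forces in N, time in s.
With the tool pointing down it reaches from about 400 to 900 mm from the base axis. Payload 5.6 kg.
Tool frame: the origin (TCP) lies midway between the tips of the shut fingers; the grasp point (between the pads) lies 19 mm behind it; z points along the fingers, y is the line along which they close (so a half turn about z gives the same grasp; the last joint's range is limited). The gripper opens to 92 mm and grips with 3 to 60 N. Pads are 20 mm wide; open, the fingers measure 128 mm over their backs; the gripper's body (75 mm by 189 mm) begins 69 mm behind the grasp point.
Start: joints at [-1.203, 0.468, -0.012, 1.603, 0.006, 1.071, -0.056], TCP at [259.613, 595.911, 214.592] pointing down, gripper open.
Joint ranges: [-2.53, 2.53], [-0.31, 2.02], [-1.57, 1.55], [0.28, 2.44], [-1.29, 4.43], [0.15, 1.84], [-2.92, 2.92]. Speed limits (rad/s): [2.57, 2.57, 3.14, 3.14, 3.14, 3.14, 3.14].

### API

Orientations are given as a rotation vector (axis times angle).
In Python, from cell import robot, grip, kin, viewer gives the robot as it stands. Calls block until the motion is done:
- robot.movep(position, orientation): joint-space move of the TCP to a pose.
- robot.servo_line(position, feed=150, rotation=None): straight line of the TCP; rotation=None keeps the orientation; feed is the mean speed in mm/s.
- robot.goto_joints(angles): joint-space move.
- grip(opening, newtons=None): opening from 0.0 (shut) to 1.0 (fully open); newtons is the grip in N (None keeps the last); returns when the fingers have stopped.
- robot.hold(seconds).
- kin.ik(position, orientation): joint angles nearest the present ones, or None.
- robot.observe(): the state.
- viewer.read_camera(name): name is "scene" or "top" or "wrist"; returns the picture (480x640x3 uint8, red, green, blue); there is no depth.
- viewer.camera_info(name): a dict with "camera_matrix" (3x3 intrinsics, pixels), "R" (3x3) and "t" (3): a world point X has camera coordinates R X + t. Camera axes: x right, y down, z forward; pixel columns grow to the right and rows downward; lengths in mm; the calibration is good to about 2 mm. A picture is of the moment at which its call begins: read the wrist's pose just before it. camera_info takes no time and is no camera call; for the wrist camera it gives the pose at the moment of the call.
A pose or a line that the arm cannot do raises robot.IKError and nothing moves.
- robot.job_done(): hands the job in; it is judged then, once.
Trained networks look in the newest picture that a camera, given by its name, has taken for a name from the list of things; names that differ only in an ending like _2 or _b are one class to them, and where a whole thing is asked for, a point or a joint stands for the part that bears it (a point fixed in the world has none). Each returns a list of dicts, best first, with "confidence" (0 to 1); they miss things now and then, are a little off and sometimes report something else, mostly with a low value. They report only what shows in the picture. A call takes as long as a camera call.
- viewer.silhouettes(name, camera): "mask" (480x640 bool, what is visible of it).
- viewer.pinpoint(name, camera): "at" ([x, y, z] in mm, in the coordinates of the camera as it stood for that picture, good to about 4 mm: a listed point, or the origin of a listed thing).
The state is a dict: "t": time; "joints": joint angles; "joint_velocities": joint speeds; "joint_torque": joint torques, N m; "tcp_pos": TCP position; "tcp_rot": TCP orientation; "contact_force": force on the tool from outside, world axes, zero at the start; "wrist_torque": the same for the moment, N m; "grip_width": opening from 0.0 (shut) to 1.0 (fully open); "grip_force": force on a finger pad.
Only numpy, scipy, OpenCV 4.12 (cv2) and the standard library are available. Lean on these libraries where they do the work, as an engineer would, in place of code of your own. Each camera call takes 0.05 s, during which the arm holds its last target. There are 200 camera calls.

## Working session

There is one attempt and no reset: what is moved stays moved. The work goes in short steps, each a Python script; the robot and the scene stay as the last script left them, time stands still between calls to the robot, and variables do not carry over. Pictures are saved under pics/ and viewed, at most 10 in all, crops included, and the job is handed in when it is done.

```bash
ls; mkdir -p pics; cat > h.py <<'E'
import numpy as np, cv2
from cell import robot, grip, kin, viewer
def shot(cam,fn=None):
    im=viewer.read_camera(cam)
    if fn: cv2.imwrite('pics/'+fn,im[:,:,::-1])
    return im
def world(cam,p,info=None):
    i=info or viewer.camera_info(cam); R=np.array(i['R']);t=np.array(i['t']).ravel()
    return R.T@(np.array(p)-t)
def ray_z(cam,uv,z,info=None):
    i=info or viewer.camera_info(cam); R=np.array(i['R']);t=np.array(i['t']).ravel()
    d=R.T@np.linalg.solve(np.array(i['camera_matrix']),[uv[0],uv[1],1.]); c=-R.T@t
    return c+d*(z-c[2])/d[2]
def proj(cam,X,info=None):
    i=info or viewer.camera_info(cam); p=np.array(i['camera_matrix'])@(np.array(i['R'])@np.array(X)+np.array(i['t']).ravel())
    return p[:2]/p[2]
E
python3 - <<'E'
from h import *
np.set_printoptions(precision=1,suppress=True)
s=robot.observe(); print(s['t'],s['tcp_pos'],s['tcp_rot'])
for c in ['top','scene']:
    shot(c,c+'.png')
    for n in ['housing','probe','stand','stand_rest','probe_tip','seam0','seam2','seam5','seam7','tray','wrench','jar']:
        print(c,n,[(round(d['confidence'],2),world(c,d['at'])) for d in viewer.pinpoint(n,c)[:2]])
print(robot.observe()['t'])
E
```

```text
pics
0.0 [259.4 595.4 213.6] [-0.6 -3.1  0. ]
top housing [(0.88, array([543.5, 219.9,   4.5])), (0.25, array([ 729.5, -225.5,    2.2]))]
top probe [(0.7, array([ 494.8, -177.8,  120.1]))]
top stand [(0.92, array([ 498.5, -177.1,   -0.4]))]
top stand_rest [(0.56, array([ 498.7, -177.3,  121.9]))]
top probe_tip []
top seam0 [(0.93, array([555.9, 231.6,  70.2])), (0.85, array([602. , 224.7,  72.6]))]
top seam2 [(0.93, array([555.9, 231.6,  70.2])), (0.85, array([602. , 224.7,  72.6]))]
top seam5 [(0.93, array([555.9, 231.6,  70.2])), (0.85, array([602. , 224.7,  72.6]))]
top seam7 [(0.93, array([555.9, 231.6,  70.2])), (0.85, array([602. , 224.7,  72.6]))]
top tray [(0.57, array([749.8, 173.7,   0.4]))]
top wrench [(0.71, array([ 728.1, -229.9,    0.9]))]
top jar [(0.89, array([749.9,  -2.4,  -2.6])), (0.73, array([627.4, 222.3,  73.5]))]
scene housing [(0.72, array([545.6, 223.9,  -1.3]))]
scene probe [(0.63, array([ 497. , -174.9,  119.8]))]
scene stand [(0.88, array([ 497.7, -176.5,    1.4]))]
scene stand_rest [(0.96, array([ 499.5, -175.3,  121.5]))]
scene probe_tip []
scene seam0 [(0.97, array([530.8, 216.5,  69.3])), (0.94, array([578.8, 230.5,  69.9]))]
scene seam2 [(0.97, array([530.8, 216.5,  69.3])), (0.94, array([578.8, 230.5,  69.9]))]
scene seam5 [(0.97, array([530.8, 216.5,  69.3])), (0.94, array([578.8, 230.5,  69.9]))]
scene seam7 [(0.97, array([530.8, 216.5,  69.3])), (0.94, array([578.8, 230.5,  69.9]))]
scene tray [(0.73, array([757.6, 176.9,   3.1])), (0.61, array([482.2, 222. ,  72.1]))]
scene wrench [(0.95, array([ 733.1, -225.1,    1. ])), (0.59, array([581.2, 231. ,  67.3]))]
scene jar [(0.89, array([744.3,   0.5,  -2.4])), (0.37, array([ 498.8, -176.3,  120.1]))]
1.3
```

View pics/top.png

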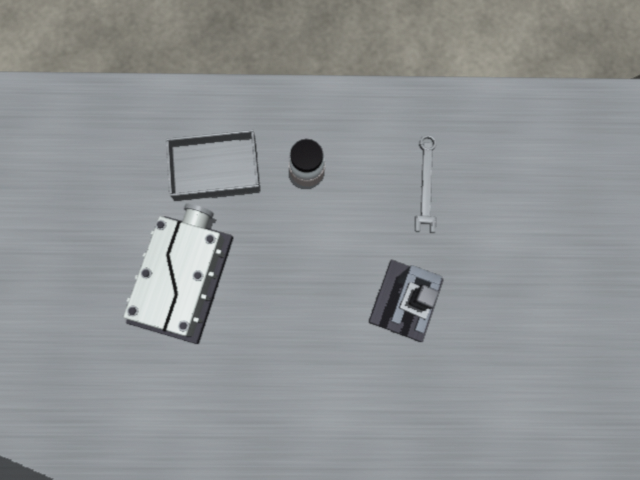

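View pics/scene.png

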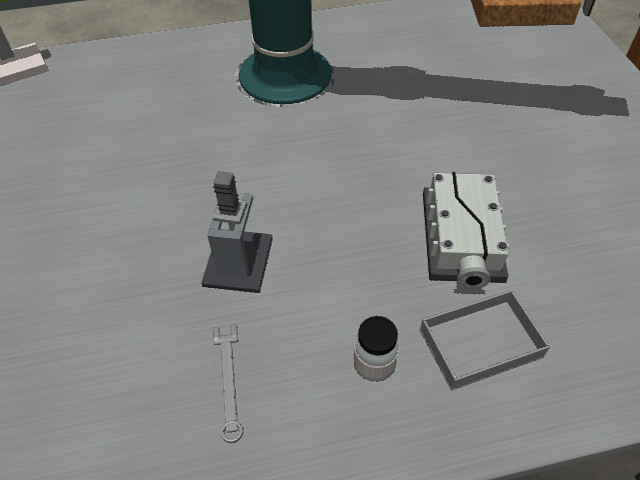

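The top view shows the housing at (180,280) with its stub at (198,215) facing +x. The stand is at (410,300), with its post on the +x/−y side and the probe handle near (428,295). The scene view agrees. Next I'll take close views with the wrist camera.

```bash
python3 - <<'E'
from h import *
np.set_printoptions(precision=2,suppress=True)
from scipy.spatial.transform import Rotation as Ro
rot=robot.observe()['tcp_rot']
import pickle
def look(pos,fn,names):
    robot.movep(pos,rot); robot.hold(0.2)
    i=viewer.camera_info('wrist'); shot('wrist',fn); R=np.array(i['R'])
    print(fn,'cam at',-R.T@np.array(i['t']).ravel(),R[2],robot.observe()['t'],robot.observe()['contact_force'])
    pickle.dump(i,open('pics/'+fn[:-4]+'.pkl','wb'))
    for n in names: print(n,[(round(d['confidence'],2),world('wrist',d['at'],i)) for d in viewer.pinpoint(n,'wrist')[:9]])
print(Ro.from_rotvec(rot).as_matrix())
look([545,225,330],'w1.png',['housing','seam0'])
look([500,150,330],'w2.png',['housing','seam0'])
look([500,-170,360],'w3.png',['probe','stand','stand_rest'])
look([450,-230,360],'w4.png',['probe','stand','stand_rest'])
E
```

```text
[[-0.92  0.4   0.  ]
 [ 0.4   0.92  0.  ]
 [-0.    0.   -1.  ]]
w1.png cam at [481.49 253.   500.43] [ 0.22 -0.1  -0.97] 3.3083 [ 0.13  0.49 -0.52]
housing [(0.8, array([542.22, 220.57,  -1.26]))]
seam0 [(0.98, array([573.08, 231.75,  69.45])), (0.97, array([486.09, 222.32,  72.6 ])), (0.9, array([507.63, 213.33,  70.45])), (0.82, array([604.11, 231.84,  72.82])), (0.7, array([529.66, 215.67,  68.01])), (0.64, array([554.52, 226.17,  70.96])), (0.63, array([461.89, 224.4 ,  71.11]))]
w2.png cam at [437.08 178.09 500.57] [ 0.23 -0.1  -0.97] 4.1 [ 0.03 -0.12 -0.07]
housing [(0.77, array([541.23, 219.1 ,   0.22]))]
seam0 [(0.97, array([625.62, 216.68,  69.81])), (0.97, array([601.76, 229.3 ,  73.82])), (0.94, array([555.34, 224.33,  68.48])), (0.91, array([530.28, 216.21,  68.32])), (0.91, array([466.75, 222.57,  71.07])), (0.74, array([575.35, 233.1 ,  69.57])), (0.59, array([507.11, 215.56,  71.87])), (0.57, array([487.07, 219.44,  68.68]))]
w3.png cam at [ 437.24 -141.75  530.54] [ 0.23 -0.1  -0.97] 5.675 [-0.61 -0.57  0.1 ]
probe [(0.57, array([ 499.15, -174.99,  119.25]))]
stand [(0.76, array([ 502.31, -176.02,   -0.7 ]))]
stand_rest [(0.23, array([ 499.95, -178.05,    1.84]))]
w4.png cam at [ 387.59 -201.93  530.58] [ 0.23 -0.1  -0.97] 6.4833 [ 0.03 -0.31  0.17]
probe [(0.68, array([ 496.75, -173.91,  121.95]))]
stand [(0.62, array([ 500.73, -175.4 ,   -0.76]))]
stand_rest []
```

View pics/w1.png

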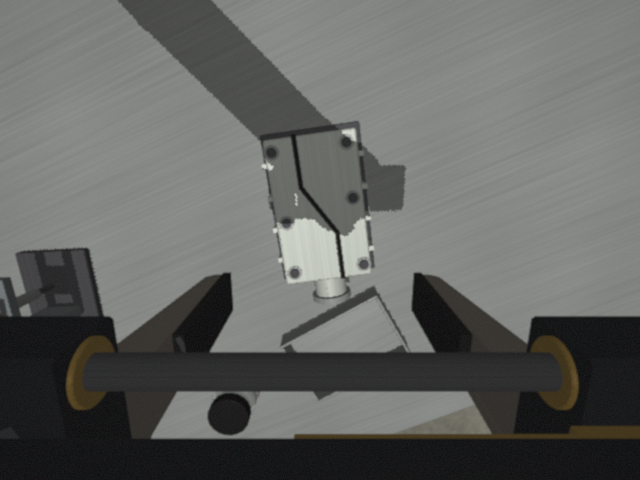

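View pics/w3.png

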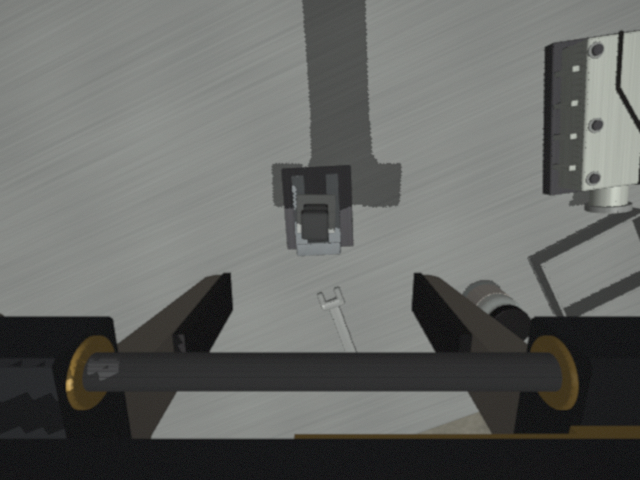

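The wrist views match the network: seam centre near pixel (318,200) in w1, stub towards +x, and stand and probe at (318,220) in w3. The stand's axes are almost parallel to the tool's. Next I'll refine the housing and stand poses against the pixels.

```bash
cat > fit.py <<'E'
from h import *
import pickle
from scipy.optimize import minimize
from scipy.ndimage import map_coordinates
np.set_printoptions(precision=2,suppress=True)
SE=np.array([[-80,-18],[-55,-18],[-30,-18],[-10,-6],[10,6],[30,18],[55,18],[80,18]],float)
def seamw(p,off=0,S=SE):
    c,s=np.cos(p[2]),np.sin(p[2]); return (S+[0,off])@np.array([[c,s],[-s,c]])+p[:2]
E
cat > run.py <<'E'
from fit import *
K=np.array([[-90,-18],[-30,-18],[30,18],[90,18]],float)
t=np.linspace(-85,85,171); P=np.c_[t,np.interp(t,K[:,0],K[:,1])]
inf={c:viewer.camera_info(c) for c in ['top','scene']}
ims={c:cv2.imread(f'pics/{c}.png',0).astype(float) for c in ['top','scene','w1','w2']}
for w in ['w1','w2']: inf[w]=pickle.load(open(f'pics/{w}.pkl','rb'))
def samp(c,p,off):
    W=np.c_[seamw(p,off,P),np.full(len(P),70.)]; i=inf[c]
    q=(np.array(i['R'])@W.T).T+np.array(i['t']).ravel(); q=q@np.array(i['camera_matrix']).T; q=q[:,:2]/q[:,2:]
    return map_coordinates(ims[c],[q[:,1],q[:,0]],order=1,mode='nearest')
def cost(p,c):
    p=[p[0],p[1],p[2]/50]
    m=sum(samp(c,p,o) for o in(-2,-1,0,1,2))/5; b=.5*(samp(c,p,-8)+samp(c,p,8))
    return np.mean(m-b)
for c in ims:
    # coarse grid then simplex
    g=min(((cost([x,y,np.radians(a)*50],c),x,y,np.radians(a)*50) for x in range(530,557,3) for y in range(208,235,3) for a in range(154,173,2)))
    r=minimize(cost,g[1:],args=(c,),method='Nelder-Mead',options=dict(xatol=.02,fatol=.01,initial_simplex=np.array(g[1:])+np.r_[np.zeros((1,3)),2*np.eye(3)]))
    print(c,r.x[:2],np.degrees(r.x[2]/50),r.fun)
print('K',seamw([543,220,np.radians(162)]))
# stand yaw via base mask, and probe handle
for cam in ['top','scene']:
    shot(cam)
    for n in ['probe','stand']:
        for d in viewer.silhouettes(n,cam)[:1]:
            m=d['mask'].astype(np.uint8); ys,xs=np.nonzero(m)
            rc=cv2.minAreaRect(np.c_[xs,ys].astype(np.float32)); print(cam,n,d['confidence'],m.sum(),rc)
            cv2.imwrite(f'pics/m_{cam}_{n}.png',m*255)
i=inf['top']
# stand base corners in top at z=12
for uv in [(398,260),(444,272),(420,341),(370,323)]: print(ray_z('top',uv,12))
i3=pickle.load(open('pics/w3.pkl','rb'))
for uv in [(283,167),(351,166),(353,247),(287,250)]: print('w3',ray_z('w',uv,12,i3))
E
python3 run.py
python3 - <<'E'
import cv2
a=cv2.imread('pics/w3.png')[140:270,250:390]; b=cv2.imread('pics/top.png')[240:360,350:470]; c=cv2.imread('pics/scene.png')[160:300,190:290]
o=[cv2.resize(x,None,fx=500/x.shape[0]*.5*1.0,fy=500/x.shape[0]*.5,interpolation=cv2.INTER_CUBIC) for x in(a,b,c)]
cv2.imwrite('pics/crops.png',cv2.hconcat(o))
E
```

```text
top [543.21 222.85] 164.3989849299907 -170.5800035667527
scene [543.46 222.49] 164.33075091755987 -157.40370158948224
w1 [543.28 222.44] 164.3673910016425 -95.30477077625159
w2 [542.55 222.79] 164.34508887188113 -104.7241247460447
K [[624.65 212.4 ]
 [600.87 220.12]
 [577.09 227.85]
 [554.36 222.62]
 [531.64 217.38]
 [508.91 212.15]
 [485.13 219.88]
 [461.35 227.6 ]]
top probe 0.62 936 ((419.1376953125, 299.110595703125), (31.481124877929688, 31.820674896240234), 22.833654403686523)
top stand 0.62 3029 ((406.8269958496094, 299.26214599609375), (58.5838737487793, 70.0641098022461), 20.282560348510742)
scene probe 0.76 1225 ((229.783203125, 200.52117919921875), (32.66374969482422, 56.871124267578125), 1.548157811164856)
scene stand 0.93 3841 ((239.10264587402344, 241.4803466796875), (63.108177185058594, 97.27249145507812), 7.594643592834473)
[ 579.93 -166.08   12.  ]
[ 558.79 -248.26   12.  ]
[ 436.82 -201.14   12.  ]
[ 467.31 -114.11   12.  ]
w3 [ 434.21 -200.65   12.  ]
w3 [ 471.33 -111.21   12.  ]
w3 [ 583.02 -153.56   12.  ]
w3 [ 547.87 -246.74   12.  ]
```

View pics/crops.png

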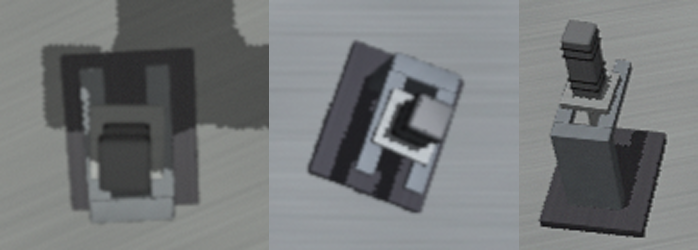

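The four views agree on the housing: (543.1, 222.6), yaw 164.4°. In the crops the collar and handle sit square on the prongs, yaw about −21°, with the handle top near (426,296) in top, (315,231) in w3 and (225,180) in scene. I'll triangulate that point, check it, then grasp.

```bash
cat > grasp.py <<'E'
from fit import *
from scipy.spatial.transform import Rotation as Ro
import sys
def rotv(yaw_deg):
    a=np.radians(yaw_deg); x=np.array([-np.cos(a),-np.sin(a),0]); z=np.array([0,0,-1.]); y=np.cross(z,x)
    return Ro.from_matrix(np.c_[x,y,z]).as_rotvec()
if __name__=='__main__':
    i3=pickle.load(open('pics/w3.pkl','rb')); A=[];b=[]
    for c,uv,i in [('top',(426,296),None),('scene',(224.7,179.6),None),('w',(315,231),i3)]:
        p,q=ray_z(c,uv,0,i),ray_z(c,uv,300,i); d=(q-p)/np.linalg.norm(q-p); M=np.eye(3)-np.outer(d,d); A.append(M); b.append(M@p)
        print(c,ray_z(c,uv,200,i))
    X=np.linalg.lstsq(np.vstack(A),np.hstack(b),rcond=None)[0]; print('handle top',X)
    xy=(X[:2]+[497.5,-175.5])/2
    assert abs(X[2]-200)<8 and np.linalg.norm(X[:2]-[497.5,-175.5])<8
    r=rotv(-21.5); y=[np.sin(np.radians(21.5)),np.cos(np.radians(21.5))]; print('rot',r,robot.observe()['tcp_rot'],xy)
    grip(1.0)
    robot.movep([*xy,270],r); robot.servo_line([*xy,156],feed=120)
    print(robot.observe()['contact_force'])
    grip(0.0,45); s=robot.observe(); print('grip',s['grip_width']*92,s['grip_force'],s['contact_force'],s['tcp_pos'],s['t'])
    np.save('g.npy',np.r_[s['tcp_pos'],r])
E
python3 grasp.py
```

```text
top [ 496.85 -173.33  200.  ]
scene [ 504.03 -173.54  200.  ]
w [ 501.31 -176.46  200.  ]
handle top [ 499.72 -174.89  196.13]
rot [0.59 3.09 0.  ] [ 0.64  3.08 -0.  ] [ 498.61 -175.2 ]
[-0.1   0.46  0.52]
grip 25.651609649103065 44.87821877002716 [-0.17  0.27 -0.54] [ 498.54 -175.29  155.95] 9.7917
```

The grip width reads 25.7 mm on the 26 mm handle. Now I'll lift, move over seam0 and check the tip.

```bash
cat > lift.py <<'E'
from grasp import *
g=np.load('g.npy'); robot.servo_line([g[0],g[1],285],feed=100)
s=robot.observe(); print('w',s['grip_width']*92,s['contact_force'],s['t'])
S=seamw([543.1,222.6,np.radians(164.36)]); print(S)
robot.movep([*S[0],245],g[3:]); robot.hold(.3)
T=robot.observe()['tcp_pos']; print(T,robot.observe()['t'])
for c in ['scene','top','wrist']:
    i=viewer.camera_info(c); shot(c,'h_'+c+'.png')
    for n in ['probe','probe_tip']: print(c,n,[(round(d['confidence'],2),world(c,d['at'],i)-T) for d in viewer.pinpoint(n,c)[:2]])
    print('expected tip px',proj(c,T+[0,0,-36-95],i),proj(c,T+[0,0,-36],i))
E
python3 lift.py
```

```text
w 25.620673443658553 [ 0.2   0.53 -1.58] 11.2333
[[624.99 218.37]
 [600.92 225.11]
 [576.84 231.85]
 [554.35 225.68]
 [531.85 219.52]
 [509.36 213.35]
 [485.28 220.09]
 [461.21 226.83]]
[625.19 217.57 245.29] 13.0667
scene probe [(0.62, array([  1.1 ,   0.1 , -36.45])), (0.25, array([ 130.98,  -41.35, -244.37]))]
scene probe_tip [(0.39, array([   1.11,    0.35, -132.97])), (0.32, array([ 130.89,  -42.64, -242.47]))]
expected tip px [490.32 230.6 ] [504.8  189.17]
top probe [(0.8, array([ -1.6 ,   0.03, -36.84]))]
top probe_tip [(0.64, array([ 124.24,  -43.87, -244.56]))]
expected tip px [170.65 219.94] [152.73 203.93]
wrist probe [(0.71, array([  0.51,   0.2 , -35.57]))]
wrist probe_tip [(0.52, array([ -23.47,   10.37, -174.63])), (0.45, array([   2.57,    3.58, -134.74]))]
expected tip px [321.41 234.29] [321.23 269.21]
```

View pics/h_scene.png

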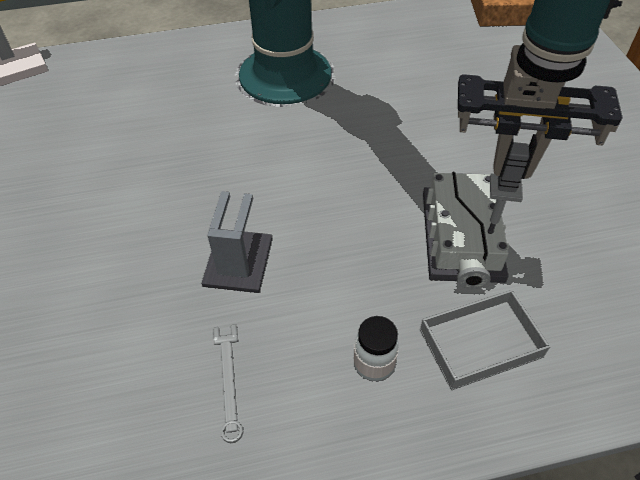

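View pics/h_wrist.png

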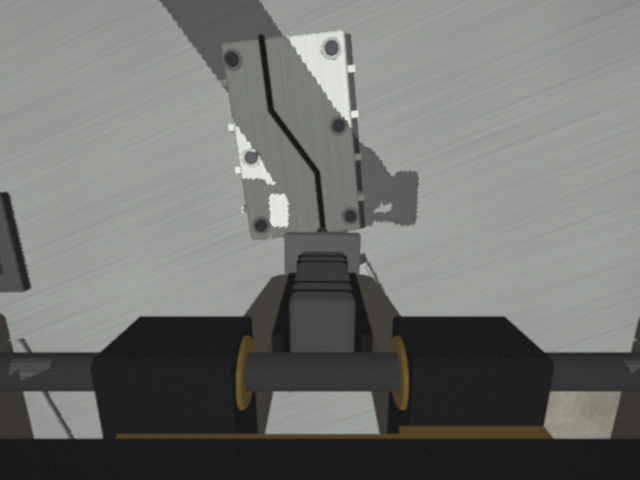

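The tip shows at about (491,230) in scene, exactly where expected, and the probe is upright in the gripper with an offset under 2 mm. Next I'll press down gently while watching the force, then trace.

```bash
cat > trace.py <<'E'
from grasp import *
S=seamw([543.1,222.6,np.radians(164.36)])
F=lambda: np.mean([(robot.hold(.03),robot.observe()['contact_force'])[1] for _ in range(6)],axis=0)
robot.servo_line([*S[0],215],feed=60); robot.hold(.3); f0=F(); print('base',f0)
z=None
for zz in [209,207,205,203,201,200]:
    robot.servo_line([*S[0],zz],feed=15); f=F()-f0; print(zz,f)
    if f[2]>2.6: break
z=zz
print('z',z,robot.observe()['t'])
if f[2]<1: raise SystemExit('no clear contact')
for k in range(1,8):
    robot.servo_line([*S[k],z],feed=20); s=robot.observe(); print(k,s['tcp_pos'],s['contact_force']-f0,s['grip_width']*92)
robot.hold(.3); print(robot.observe()['t'])
E
python3 trace.py
```

```text
base [ 0.12 -0.3  -1.92]
209 [-0.31  0.01  0.14]
207 [ 0.11  0.41 -0.33]
205 [0.06 0.63 1.14]
203 [0.19 0.04 1.92]
201 [0.62 0.76 1.91]
200 [0.58 0.96 2.26]
z 200 17.8
1 [600.85 225.19 199.95] [ 1.9  -0.41  2.93] 26.03831788482677
2 [576.8  231.92 199.94] [0.44 0.08 2.56] 26.223093005238194
3 [554.31 225.67 199.95] [0.91 0.88 0.92] 26.027532687076338
4 [531.77 219.51 199.92] [1.01 0.37 1.83] 25.469024220524368
5 [509.3  213.34 199.93] [1.44 1.2  1.89] 25.86143909033967
6 [485.21 220.13 199.94] [0.39 0.46 2.35] 25.92040691960956
7 [461.21 226.87 199.96] [1.04 0.5  1.96] 25.78343086269583
27.65
```

Contact held at about 2 N all along the seam. I'll lift, move above the fork and check for slip or tilt.

```bash
cat > back.py <<'E'
from grasp import *
g=np.load('g.npy'); p=robot.observe()['tcp_pos']
robot.servo_line([p[0],p[1],285],feed=80)
robot.movep([g[0],g[1],285],g[3:]); robot.hold(.3)
T=robot.observe()['tcp_pos']; print(T,robot.observe()['t'])
for c in ['scene','wrist','top']:
    i=viewer.camera_info(c); im=shot(c)
    for n in ['probe','probe_tip']: print(c,n,[(round(d['confidence'],2),world(c,d['at'],i)-T) for d in viewer.pinpoint(n,c)[:2]])
    if c=='scene': cv2.imwrite('pics/b_scene.png',cv2.resize(im[60:300,140:340],None,fx=2.5,fy=2.5)[:,:,::-1]); print(proj(c,T+[0,0,-131]),proj(c,T+[0,0,-36]))
E
python3 back.py
```

```text
[ 498.76 -174.66  284.97] 30.6667
scene probe [(0.73, array([ -0.15,   0.42, -35.96]))]
scene probe_tip [(0.55, array([  -0.43,    1.87, -132.06]))]
[227.71 197.9 ] [218.67 153.28]
wrist probe [(0.64, array([  0.32,  -0.39, -35.79]))]
wrist probe_tip [(0.62, array([  -2.54,    1.7 , -132.18]))]
top probe [(0.62, array([ -0.29,  -3.3 , -33.72]))]
top probe_tip []
```

View pics/b_scene.png

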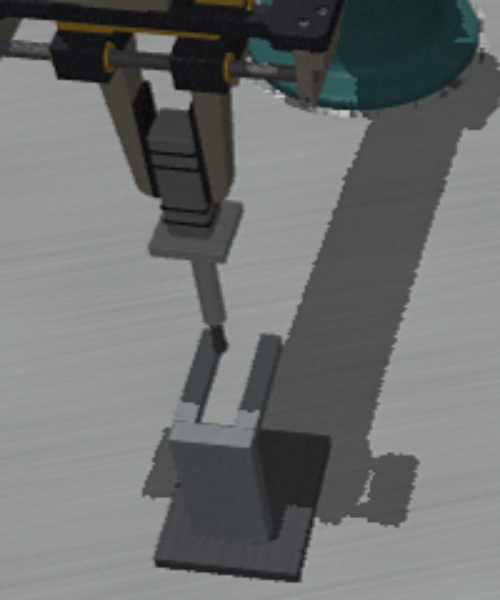

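The tip at (228,198) matches the prediction, so there is no slip or tilt. I'll lower the probe along the grasp line, release it and retreat.

```bash
cat > place.py <<'E'
from grasp import *
g=np.load('g.npy')
F=lambda: np.mean([(robot.hold(.03),robot.observe()['contact_force'])[1] for _ in range(5)],axis=0)
robot.hold(.2); f0=F(); print(f0)
for z,v in [(240,60),(190,50),(160,40),(157,15),(156,10)]:
    robot.servo_line([g[0],g[1],z],feed=v); f=F()-f0; print(z,f)
    if np.linalg.norm(f)>6: raise SystemExit('blocked')
grip(0.6); robot.hold(.3); robot.servo_line([g[0],g[1],162],feed=20); grip(1.0)
robot.servo_line([g[0],g[1],330],feed=100); robot.movep([430,-60,360],g[3:]); robot.hold(.5)
print(robot.observe()['t'],robot.observe()['contact_force'])
for c in ['scene','top']:
    i=viewer.camera_info(c); im=shot(c)
    for n in ['probe','stand_rest']: print(c,n,[(round(d['confidence'],2),world(c,d['at'],i)) for d in viewer.pinpoint(n,c)[:1]])
    if c=='scene': cv2.imwrite('pics/end.png',cv2.resize(im[60:460,140:560],None,fx=1.4,fy=1.4)[:,:,::-1])
E
python3 place.py
```

```text
[-0.22  0.15 -2.01]
240 [ 0.3   0.25 -0.22]
190 [ 0.56 -0.23  0.16]
160 [ 0.07  0.11 -0.25]
157 [ 0.39  0.09 -0.13]
156 [-0.   -0.11 -0.  ]
40.85 [-0.74  0.05 -0.2 ]
scene probe [(0.94, array([ 497.61, -175.04,  120.19]))]
scene stand_rest [(0.63, array([ 497.79, -175.28,  120.65]))]
top probe []
top stand_rest [(0.52, array([541.62, 221.41,   5.57]))]
```

View pics/end.png

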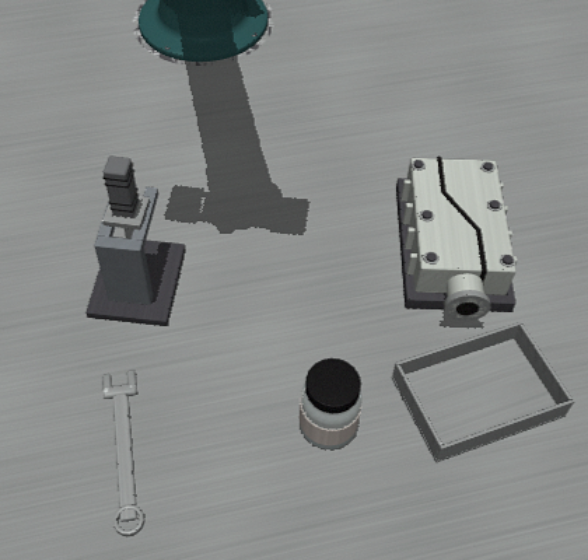

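The probe hangs upright in the fork, collar at about (125,212). The tray, wrench and jar have not moved, and the arm is clear.

```bash
python3 -c "
from cell import robot
print(robot.job_done())"
```

```text
the job is handed in; nothing more can be done
None
```

The seam was traced from the pipe-stub end to the plain end at about 2 N, the probe hangs upright in the fork again with the tray, wrench and jar in place, and the job was handed in at about 41 s; no verdict came back.

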